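# Make up the till kit and the market-stall kit

### The job

Make up the two sales kits: the large till roll, the stapler and the date stamp go into the yellow tray, and the card terminal with its small roll goes into the teal tray. Set each thing down, without dropping it, upright as it stands now and flat on the floor of a compartment that has room for it, one thing to a compartment. Leave the orange label roll, the pen mug and the water bottle where they are.

Things in the scene. Friction and masses are not known exactly. Their poses are not given: they have to be found in the camera images.
- till_roll_center (a point): large till roll: white paper roll standing on end, 60 mm diameter, 80 mm tall, red core at the centre of its top; 0.2 kg. Point: its centre, 40 mm above its foot; z up along the roll
- small_roll_center (a point): small roll of the card terminal: white paper roll standing on end, 40 mm diameter, 57 mm tall, blue core at the centre of its top. Point: its centre, 28.5 mm above its foot; z up along the roll
- stapler_center (a point): red desk stapler with black base, standing on its base, 138 mm long, 34 mm wide, 55 mm tall; 0.22 kg. Point: centre, 28 mm above its underside; x along its length (towards the mouth), y across, z up. Plain vertical sides 34 mm apart from 30 to 50 mm above its underside
- date_stamp_center (a point): self-inking date stamp standing on its foot: green cap, light grey body, black foot; 50 mm along x, 38 mm along y (the green cap, from 38 to 84 mm up, is 36 mm along y), 84 mm tall. Point: centre, 42 mm above its foot; z up
- card_terminal_center (a point): dark grey card terminal lying on its back: blue display, keys on its -x half, printer hump at its +x end; 145 mm long (x), 64 mm wide (y), 32 mm thick, 46 mm at the hump; 0.32 kg. Point: centre of the outline, 23 mm above its underside; z up out of the display. Straight sides 64 mm apart
- yellow_tray: yellow kit tray of the till, fixed to the desk: 174 mm (x) by 180 mm (y), floor 3 mm thick, outer wall 3 mm thick and 18 mm high over the desk, ribs between compartments 3 mm thick and 10 mm high over the desk. Origin: centre of the underside, on the desk; x, y along the sides, z up. One long compartment (x from -84 to 84 mm, y from -87 to 0 mm) and two small ones side by side (y from 3 to 87 mm; x from -84 to -1.5 mm and from 1.5 to 84 mm), all empty
- teal_tray: teal kit tray of the market stall, fixed to the desk: 176 mm (x) by 202 mm (y), floor, walls and ribs as in the yellow tray. Origin: centre of the underside, on the desk; x, y along the sides, z up. One large compartment (x from -85 to 85 mm, y from -98 to 22 mm), one small empty one (x from -85 to 10 mm, y from 25 to 98 mm), and one (x from 13 to 85 mm, y from 25 to 98 mm) that already holds a black charger fixed in it (top 27 mm over the desk, its two pins 41 mm)
- label_roll_center (a point): orange roll of price labels lying on its flat end, 56 mm diameter, 34 mm tall, among the stock; not part of either kit. Point: its centre, 17 mm above the desk
- pen_mug_center (a point): white mug with three pens, 80 mm diameter, 95 mm tall, 145 mm with the pens, handle to its +y. Stays where it is. Point: on its axis, 47.5 mm above the desk
- water_bottle_center (a point): clear water bottle with blue label and white cap, 64 mm diameter, 200 mm tall. Stays where it is. Point: its centre, 100 mm above the desk

How it is judged:
By the outcome, as a careful person would: the job done as asked, in the order asked, and still so for the second after the job is handed in, with the robot touching nothing.
It also fails if it takes over 128 s, if anything falls off the work surface, if the arm or the gripper's body presses on something with over 40 N, if the wrist force passes 120 N, or if a joint passes its speed limit or range.

### The arm

A 6-joint arm with a two-finger parallel gripper is mounted at the origin on the work surface. World frame = base frame: x ahead of the robot, y to its left, z up, the work surface at z = 0. Lengths are in mm, angles in rad, forces in N, time in s.
With the tool pointing down it reaches from about 350 to 725 mm from the base axis. Payload 4.3 kg.
Tool frame: the origin (TCP) lies at the very end of the fingers, on their centre line; the grasp point (between the pads) lies 19 mm behind it; z points along the fingers, y is the line along which they close (so a half turn about z gives the same grasp; the last joint's range is limited). The gripper opens to 85 mm and grips with 20 to 120 N. Pads are 22 mm wide; open, the fingers measure 114 mm over their backs; the gripper's body (76 mm by 85 mm) begins 54 mm behind the grasp point. The pads swing forward as they close: fully open they stand 13 mm farther back than shut.
Start: joints at [1.037, 0.377, 0.081, 1.274, 0, 1.46], TCP at [236.467, 524.166, 231.329] pointing down, gripper open.
Joint ranges: [-2.72, 2.72], [-0.84, 1.66], [-1.02, 1.22], [-1.77, 2.12], [-1.37, 1.28], [-3.14, 3.14]. Speed limits (rad/s): [2.57, 2.57, 3.14, 3.14, 3.14, 3.14].

### API

Orientations are given as a 3x3 rotation matrix whose columns are the frame's x, y, z axes.
In Python, from workcell import env, viewer, job, look_for gives the robot as it stands. The module is installed in compiled form; this text tells all that it offers.
- The arm moves only by the tool play_rows, never from a script. Its argument "plan" is a list that holds one entry, the list of rows, each a list of 7 numbers: the gripper command: -1 is fully open, 1 is shut, values between are in proportion, then the shift along the tool's x, y, z in cm, then the turn, a rotation vector about the tool's x, y, z in rad. In form: [[[hand, dx, dy, dz, wx, wy, wz], ...]]. A call has 1 to 8 rows; each row shifts and turns the commanded pose from where the row before left it, along the tool's axes as they then stand; what a row does not reach is not made up. A row lasts 1/12 s, in which the tool goes at most 41.7 mm and 7.16 degrees, less where a joint would pass 70% of its speed; a pose out of reach is approached as far as the arm can. A call with a gripper value outside its range is refused whole. The fingers move at their own pace and stop on an object; the grip force is fixed at half the most. Time passes only in rows, so rows that do not move let the fingers close. It gives the time, the measured TCP pose, the force, the opening and the grip force at its end, in the units of the state.
- env.sense(): the state, without advancing time (a new reading comes with each control period).
- viewer.camera(name): name is "scene" or "side" or "wrist"; returns a dict with "image" (420x560x3 uint8, blue, green, red), "fx", "fy", "cx", "cy" (pixels), "position" and "orientation" of the camera in the world. Camera axes: x right, y up, looking along -z (the intrinsics and any distortion apply to the point x, -y, -z); pixel columns grow to the right and rows downward; lengths in mm; the calibration is good to about 2 mm. A picture is of the moment at which its call begins. There is no depth.
- job.job_done(): hands the job in; it is judged then, once.
Trained networks look in a picture, given as the dict that the camera call returned (one of the last four; its "shot" number tells which), for a name from the list of things; names that differ only in an ending like _2 or _b are one class to them, and where a whole thing is asked for, a point or a joint stands for the part that bears it (a point fixed in the world has none). Each returns a list of dicts, best first, with "confidence" (0 to 1); they miss things now and then, are a little off and sometimes report something else, mostly with a low value. They report only what shows in the picture. A call takes as long as a camera call.
- look_for(picture, name): "centre" ([column, row] in pixels, amid what is visible of it).
The state is a dict: "time_s": time; "q": joint angles; "qvel": joint speeds; "joint_efforts": joint torques, N m; "tcp_pos": TCP position; "eef_rot": TCP orientation; "contact_force": force on the tool from outside, world axes, zero at the start; "ft_torque": the same for the moment, N m; "grip_width": finger opening in mm; "gripper_force": force on a finger pad.
Only numpy, scipy, OpenCV 4.12 (cv2) and the standard library are available. Lean on these libraries where they do the work, as an engineer would, in place of code of your own. Each camera call takes 0.05 s, during which the arm holds its last target. There are 200 camera calls.

## Working session

There is one attempt and no reset: what is moved stays moved. The work goes in short steps, Python scripts to look and compute and a tool call to move; the robot and the scene stay as the last step left them, time stands still between calls to the robot, and variables do not carry over. Pictures are saved under pics/ and viewed, at most 14 in all, crops included, and the job is handed in when it is done.

Besides the shell and the picture viewer there is one more tool, called after "Emit:" as name([rows], argument=value, ...), one row to a line, values as JSON. play_rows: Moves the arm, as the interface text tells. Its arguments: {"type":"object","properties":{"plan":{"type":"array","items":{"type":"array","items":{"type":"array","items":{"type":"number"}}}}},"required":["plan"]}

```bash
mkdir -p pics; cat > h.py <<'E'
import numpy as np, cv2
from workcell import env, viewer, job, look_for
def ray(c,px):
    d=np.array([(px[0]-c["cx"])/c["fx"],-(px[1]-c["cy"])/c["fy"],-1.])
    return np.array(c["position"]),np.array(c["orientation"])@d
def at(c,px,z):
    p,d=ray(c,px); return (p+d*(z-p[2])/d[2])[:2].round(1)
def proj(c,P):
    v=np.array(c["orientation"]).T@(np.array(P,float)-np.array(c["position"]))
    return np.array([c["cx"]+c["fx"]*v[0]/-v[2],c["cy"]-c["fy"]*v[1]/-v[2]])
E
python3 - <<'E'
from h import *
s=env.sense();print(s["time_s"],s["tcp_pos"],np.round(s["eef_rot"],3).tolist(),s["grip_width"])
names="till_roll_center small_roll_center stapler_center date_stamp_center card_terminal_center yellow_tray teal_tray label_roll_center pen_mug_center water_bottle_center".split()
hz=[40,28,28,42,23,5,5,17,47,100]
for n in["scene","side"]:
    c=viewer.camera(n);cv2.imwrite(f"pics/{n}0.png",c["image"])
    print(n,[k for k in c],c["fx"],c["cx"],c["cy"],np.round(c["position"]),np.round(c["orientation"],3).tolist())
    for m,z in zip(names,hz):
        print(m,[(np.round(r["centre"]).tolist(),round(r["confidence"],2),at(c,r["centre"],z).tolist()) for r in look_for(c,m)[:2]])
E
```

```text
0.0 [236.1388987  523.56194964 230.35404999] [[-0.912, 0.411, -0.001], [0.411, 0.912, -0.002], [0.0, -0.002, -1.0]] 85.40264153931089
scene ['image', 'fx', 'fy', 'cx', 'cy', 'position', 'orientation', 'shot'] 393.2228117577269 274.72997337264377 207.5312299029405 [1361.  132.  864.] [[-0.167, -0.68, 0.714], [0.986, -0.123, 0.113], [0.011, 0.723, 0.691]]
till_roll_center [([293.0, 249.0], 0.66, [663.5, 74.4])]
small_roll_center [([336.0, 262.0], 0.83, [676.1, 193.8])]
stapler_center [([258.0, 203.0], 0.8, [486.2, -60.7])]
date_stamp_center [([193.0, 237.0], 0.97, [669.5, -208.9])]
card_terminal_center [([240.0, 250.0], 0.67, [677.0, -71.1])]
yellow_tray [([363.0, 211.0], 0.68, [438.2, 267.9]), ([291.0, 247.0], 0.61, [625.9, 65.4])]
teal_tray [([190.0, 193.0], 0.6, [453.3, -294.8])]
label_roll_center [([299.0, 205.0], 0.66, [461.0, 66.6]), ([192.0, 236.0], 0.16, [647.0, -220.1])]
pen_mug_center [([403.0, 243.0], 0.7, [592.7, 371.1])]
water_bottle_center [([128.0, 214.0], 0.68, [668.9, -384.4])]
side ['image', 'fx', 'fy', 'cx', 'cy', 'position', 'orientation', 'shot'] 469.7229761012512 271.63008599021947 205.88416558482848 [ -65. -587. 1044.] [[0.699, 0.536, -0.473], [-0.715, 0.532, -0.453], [0.009, 0.655, 0.755]]
till_roll_center [([328.0, 304.0], 0.33, [436.5, -296.5])]
small_roll_center [([253.0, 162.0], 0.49, [660.9, 192.5]), ([182.0, 189.0], 0.49, [434.4, 257.9])]
stapler_center [([266.0, 241.0], 0.97, [472.0, -54.4]), ([358.0, 230.0], 0.4, [675.3, -205.4])]
date_stamp_center [([356.0, 229.0], 0.62, [664.8, -204.0])]
card_terminal_center [([315.0, 209.0], 0.8, [654.2, -71.3])]
yellow_tray [([184.0, 190.0], 0.93, [445.0, 269.4])]
teal_tray [([416.0, 262.0], 0.59, [715.2, -375.4]), ([330.0, 306.0], 0.57, [455.1, -294.8])]
label_roll_center [([233.0, 221.0], 0.95, [462.4, 68.4])]
pen_mug_center [([200.0, 134.0], 0.55, [615.7, 389.3])]
water_bottle_center [([419.0, 264.0], 0.83, [643.3, -402.3])]
```

View pics/scene0.png

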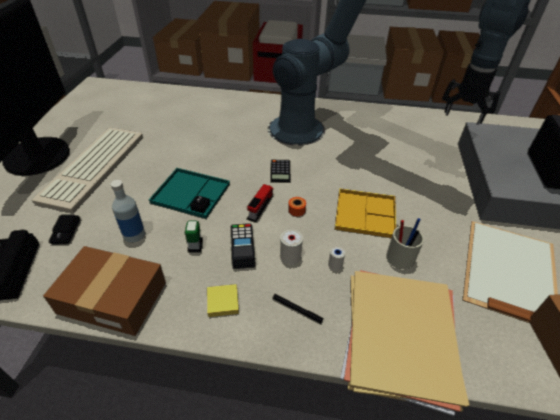

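View pics/side0.png

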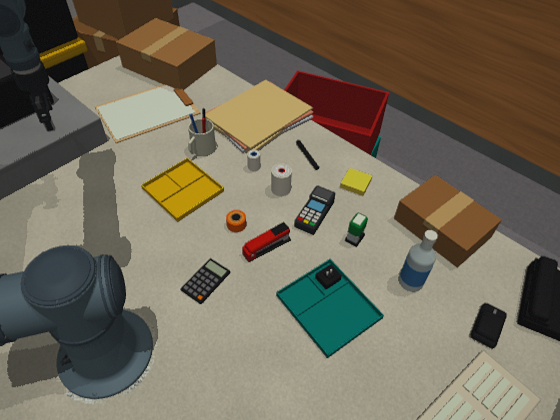

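```bash
cat >> h.py <<'E'
from scipy.optimize import minimize
def boxpts(x,y,a,L,W,z0,z1):
    R=np.array([[np.cos(a),-np.sin(a)],[np.sin(a),np.cos(a)]])
    q=np.array([[i*L/2,j*W/2] for i in(-1,1) for j in(-1,1)])@R.T+[x,y]
    return np.array([[*p,z] for p in q for z in(z0,z1)])
def fit(views,x0,L,W,z0,z1,sc=4):
    """views: list of (cam,mask). maximise IoU of the box silhouette"""
    big=[(c,cv2.resize(m,None,fx=sc,fy=sc,interpolation=cv2.INTER_NEAREST)>0) for c,m in views]
    def cost(p):
        t=0
        for c,m in big:
            P=np.array([proj(c,v) for v in boxpts(p[0],p[1],p[2],L,W,z0,z1)])
            h=cv2.convexHull(((P+.5)*sc-.5).round().astype(np.int32))
            k=np.zeros(m.shape,np.uint8);cv2.fillConvexPoly(k,h,1);k=k>0
            t-=(k&m).sum()/(k|m).sum()
        return t/len(big)
    x0=np.array(x0,float);S=np.vstack([x0,x0+[8,0,0],x0+[0,8,0],x0+[0,0,.15]])
    r=minimize(cost,x0,method="Nelder-Mead",options=dict(initial_simplex=S,xatol=.02,fatol=1e-5))
    return r.x,r.fun
def comp(mask,px,close=5):
    m=cv2.morphologyEx(mask.astype(np.uint8),cv2.MORPH_CLOSE,np.ones((close,close)))
    n,l,s,_=cv2.connectedComponentsWithStats(m)
    ys,xs=np.nonzero(m);i=np.argmin((xs-px[0])**2+(ys-px[1])**2)
    return (l==l[ys[i],xs[i]]).astype(np.uint8)
def hull(m):
    c=np.vstack(cv2.findContours(m,0,2)[0]);k=m.copy();cv2.fillConvexPoly(k,cv2.convexHull(c),1);return k
def hsv(c): return cv2.cvtColor(c["image"],cv2.COLOR_BGR2HSV)
E
cat > t.py <<'E'
from h import *
cs=[viewer.camera("scene"),viewer.camera("side")]
def masks(pxs,f,cl=5): return [(c,hull(comp(f(hsv(c).astype(int)),p,cl))) for c,p in zip(cs,pxs)]
yel=lambda h:(abs(h[...,0]-24)<6)&(h[...,1]>150)&(h[...,2]>60)
tea=lambda h:(abs(h[...,0]-86)<10)&(h[...,1]>120)
red=lambda h:((h[...,0]<5)|(h[...,0]>174))&(h[...,1]>150)
drk=lambda h:(h[...,2]<90)
for n,px,f,x0,L,W,z0,z1 in [("yellow",[(363,211),(184,190)],yel,[440,268,0],174,180,0,18),
  ("teal",[(190,193),(330,306)],tea,[454,-295,0],176,202,0,18),
  ("stapler",[(258,203),(266,241)],red,[479,-57,-.5],138,34,15,55),
  ("terminal",[(240,250),(315,209)],drk,[660,-71,0],145,64,0,38)]:
    v=masks(px,f); print(n,[m.sum() for _,m in v])
    for a in(0,.3,-.3):
        r=fit(v,np.array(x0)+[0,0,a],L,W,z0,z1);print("  ",r[0].round(3),round(r[1],3))
c=viewer.camera("wrist");cv2.imwrite("pics/w0.png",c["image"])
s=env.sense();R=np.array(s["eef_rot"]);print("wrist in tool",(R.T@(np.array(c["position"])-s["tcp_pos"])).round(1),(R.T@np.array(c["orientation"])).round(3).tolist(),c["fx"])
E
python3 t.py
```

```text
yellow [np.uint64(2418), np.uint64(2862)]
   [ 4.46856e+02  2.75952e+02 -2.70000e-02] -0.96
   [ 4.46721e+02  2.76027e+02 -2.60000e-02] -0.96
   [ 4.46445e+02  2.75100e+02 -3.10000e-02] -0.958
teal [np.uint64(2401), np.uint64(5527)]
   [ 4.51810e+02 -2.90877e+02 -1.84000e-01] -0.954
   [ 4.51845e+02 -2.91246e+02 -1.85000e-01] -0.954
   [ 4.51688e+02 -2.90135e+02 -1.83000e-01] -0.954
stapler [np.uint64(379), np.uint64(732)]
   [ 4.69597e+02 -5.45770e+01 -1.35000e-01] -0.695
   [ 4.68218e+02 -5.43910e+01 -1.37000e-01] -0.695
   [ 4.64807e+02 -5.48360e+01 -1.45000e-01] -0.692
terminal [np.uint64(2150), np.uint64(1166)]
   [ 6.55674e+02 -6.85770e+01  2.91000e-01] -0.734
   [ 6.55393e+02 -6.82290e+01  2.97000e-01] -0.733
   [ 6.55164e+02 -6.89130e+01  2.85000e-01] -0.733
wrist in tool [ 7.250e+01 -1.000e-01 -1.426e+02] [[0.0, 0.957, 0.289], [1.0, -0.0, -0.001], [-0.001, 0.289, -0.957]] 346.834764516878
```

View pics/w0.png

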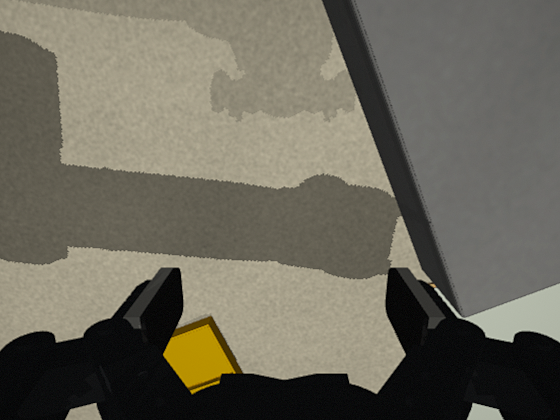

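Emit:
play_rows([
  [[-1,0,0,-0.5,0,0,-0.106],[-1,0,0,-0.5,0,0,-0.106],[-1,0,0,-0.5,0,0,-0.106],[-1,0,0,-0.5,0,0,-0.106],[-1,-2.2,-3.1,0,0,0,0],[-1,-2.2,-3.1,0,0,0,0],[-1,-2.2,-3.1,0,0,0,0],[-1,-2.2,-3.1,0,0,0,0]],
])

```text
time_s: 1.92
tcp_pos: [325.1, 399.0, 251.4]
eef_rot: [[-1.0, -0.001, 0.0], [-0.001, 1.0, 0.0], [-0.0, 0.0, -1.0]]
contact_force: [0.8, 0.7, 0.3]
grip_width: 85.4
gripper_force: 0.0
```

Emit:
play_rows([
  [[-1,-2.2,-3.1,0,0,0,0],[-1,-2.2,-3.1,0,0,0,0],[-1,-2.2,-3.1,0,0,0,0],[-1,-2.2,-3.1,0,0,0,0],[-1,-2.2,-3.1,0,0,0,0],[-1,-2.2,-3.1,0,0,0,0],[-1,-2.2,-3.1,0,0,0,0],[-1,-2.2,-3.1,0,0,0,0]],
])

```text
time_s: 2.58
tcp_pos: [501.4, 150.5, 251.5]
eef_rot: [[-1.0, -0.0, 0.001], [-0.0, 1.0, 0.0], [-0.001, 0.0, -1.0]]
contact_force: [0.2, 0.9, 0.7]
grip_width: 85.3
gripper_force: 0.0
```

Emit:
play_rows([
  [[-1,-2.2,-3.1,0,0,0,0],[-1,-2.2,-3.1,0,0,0,0],[-1,-2.2,-3.1,0,0,0,0],[-1,-2.2,-3.1,0,0,0,0],[-1,0,0,0,0,0,0],[-1,0,0,0,0,0,0]],
])

```text
time_s: 3.08
tcp_pos: [589.3, 26.5, 250.7]
eef_rot: [[-1.0, 0.003, -0.0], [0.003, 1.0, 0.0], [0.0, 0.0, -1.0]]
contact_force: [0.1, 0.1, 0.1]
grip_width: 85.1
gripper_force: 0.0
```

```bash
cat > w.py <<'E'
from h import *
import sys
def st():
    s=env.sense();R=np.array(s["eef_rot"])
    print("t",round(s["time_s"],2),"tcp",np.round(s["tcp_pos"],1),"yaw",round(float(np.degrees(np.arctan2(R[1,0],R[0,0]))),2),"tilt",R[:2,2].round(4),"w",round(s["grip_width"],1),"F",np.round(s["contact_force"],1),"gf",round(s["gripper_force"],1)); return s
if __name__=="__main__":
    st(); c=viewer.camera("wrist");cv2.imwrite(sys.argv[1],c["image"])
    for m,z in dict(till_roll_center=40,small_roll_center=28,stapler_center=28,date_stamp_center=42,card_terminal_center=23,label_roll_center=17).items():
        print(m,[(np.round(r["centre"]).tolist(),round(r["confidence"],2),at(c,r["centre"],z).tolist()) for r in look_for(c,m)[:2]])
E
python3 w.py pics/w1.png
```

```text
t 3.08 tcp [589.3  26.5 250.7] yaw 179.82 tilt [-0.0005  0.0003] w 85.1 F [0.1 0.1 0.1] gf 0.0
till_roll_center [([324.0, 241.0], 0.66, [661.0, 70.1])]
small_roll_center [([431.0, 240.0], 0.9, [665.2, 192.6])]
stapler_center [([201.0, 58.0], 0.79, [473.9, -54.1])]
date_stamp_center [([320.0, 50.0], 0.31, [469.6, 60.6])]
card_terminal_center [([200.0, 230.0], 0.61, [653.7, -69.1])]
label_roll_center [([318.0, 51.0], 0.79, [466.8, 61.1])]
```

View pics/w1.png

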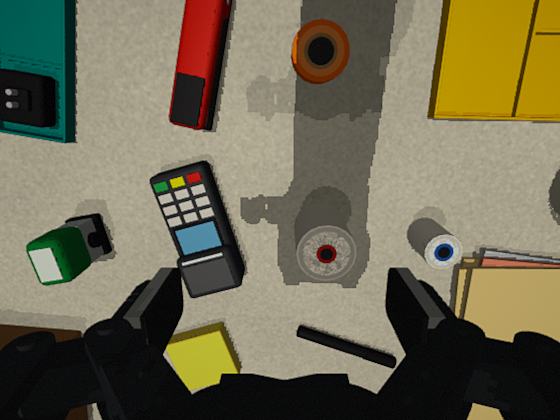

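```bash
python3 - <<'E'
from w import *
c=viewer.camera("wrist");H=hsv(c).astype(int)
red=((H[...,0]<6)|(H[...,0]>174))&(H[...,1]>150)
blu=(abs(H[...,0]-112)<14)&(H[...,1]>120)
grn=(abs(H[...,0]-68)<14)&(H[...,1]>90)
cen=lambda m:np.array([m.nonzero()[1].mean(),m.nonzero()[0].mean()])
for n,m,p,z in[("till",red,(327,254),80),("small",blu,(443,252),57)]:
    k=comp(m,p,3);print(n,k.sum(),cen(k),at(c,cen(k),z))
# terminal, stapler: box fits
dk=comp(H[...,2]<95,(200,185),5)
k=hull(dk);print("term",k.sum(),fit([(c,k)],[655,-70,.25],145,64,0,35))
k=hull(comp(grn,(45,260),5));print("cap",k.sum(),[ (a,*fit([(c,k)],[665,-205,a],50,36,38,84)) for a in(0,.5,-.5)])
# grey/white top edges
m=comp(red|(H[...,2]<60),(200,50),3);
k=hull(m);pts=cv2.findContours(m,0,2)[0];print(cv2.minAreaRect(np.vstack(pts)),m.sum())
E
```

```text
till 171 [322.9005848  254.35087719] [658.1  67.7]
small 149 [439.5704698  253.24161074] [667.  193.9]
term 113722 (array([664.06248162, -83.99345577,   0.78445349]), np.float64(-0.07499960155706005))
cap 2768 [(0, array([ 6.66261441e+02, -2.07518874e+02,  4.71085029e-01]), np.float64(-0.8335889135003124)), (0.5, array([ 6.66397548e+02, -2.07446029e+02,  4.83084548e-01]), np.float64(-0.8315781512922803)), (-0.5, array([ 6.67656787e+02, -2.06915533e+02, -8.11169724e-02]), np.float64(-0.7785942829014451))]
((196.97422790527344, 62.18382263183594), (46.534889221191406, 133.46762084960938), 9.377059936523438) 5870
```

Emit:
play_rows([
  [[-1,-3.45,2.05,0,0,0,0],[-1,-3.45,2.05,0,0,0,0],[-1,0,0,3,0,0,0],[-1,0,0,3,0,0,0],[-1,0,0,3,0,0,0],[-1,0,0,3,0,0,0],[-1,0,0,0,0,0,0],[-1,0,0,0,0,0,0]],
])

```text
time_s: 4.15
tcp_pos: [655.5, 69.7, 129.8]
eef_rot: [[-1.0, -0.001, -0.005], [-0.001, 1.0, 0.0], [0.005, 0.0, -1.0]]
contact_force: [-1.0, 0.4, 1.2]
grip_width: 85.2
gripper_force: 0.0
```

```bash
python3 - <<'E'
from w import *
s=st();c=viewer.camera("wrist");H=hsv(c).astype(int);cv2.imwrite("pics/w2.png",c["image"])
red=((H[...,0]<6)|(H[...,0]>174))&(H[...,1]>150)
cen=lambda m:np.array([m.nonzero()[1].mean(),m.nonzero()[0].mean()])
k=comp(red,proj(c,(658,68,80)),3);print(k.sum(),cen(k),at(c,cen(k),80),proj(c,(658,68,80)))
E
```

```text
t 4.15 tcp [655.5  69.7 129.8] yaw -179.95 tilt [-0.0049  0.    ] w 85.2 F [-1.   0.4  1.2] gf 0.0
472 [280.61228814 235.8220339 ] [657.9  67.3] [281.74002156 235.9199303 ]
```

View pics/w2.png

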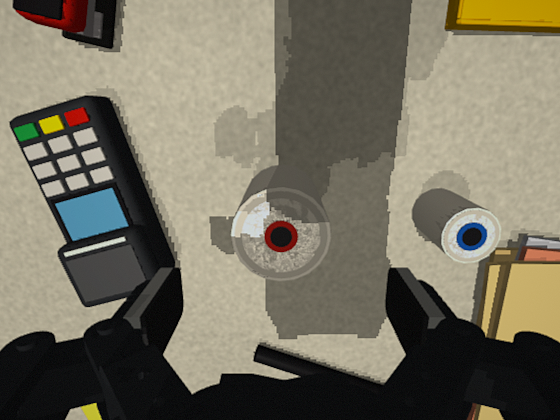

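Emit:
play_rows([
  [[-0.7,-0.25,-0.2,2,0,0,0],[-0.7,0,0,3,0,0,0],[-0.7,0,0,3,0,0,0],[-0.7,0,0,2.1,0,0,0],[-0.7,0,0,0,0,0,0],[-0.7,0,0,0,0,0,0],[1,0,0,0,0,0,0],[1,0,0,0,0,0,0]],
])

```text
time_s: 4.87
tcp_pos: [663.2, 67.4, 34.3]
eef_rot: [[-1.0, -0.0, 0.007], [-0.0, 1.0, 0.0], [-0.007, 0.0, -1.0]]
contact_force: [0.9, 0.1, -1.2]
grip_width: 58.8
gripper_force: 64.5
```

Emit:
play_rows([
  [[1,0,0,0,0,0,0],[1,0,0,0,0,0,0],[1,0,0,0,0,0,0],[1,0,0,0,0,0,0],[1,0,0,0,0,0,0]],
])

```text
time_s: 5.28
tcp_pos: [663.2, 67.4, 34.2]
eef_rot: [[-1.0, -0.0, 0.007], [-0.0, 1.0, 0.0], [-0.007, 0.0, -1.0]]
contact_force: [0.3, 0.6, 7.6]
grip_width: 59.1
gripper_force: 64.8
```

Emit:
play_rows([
  [[1,0,0,-1.5,0,0,0],[1,0,0,-3,0,0,0],[1,0,0,-3.5,0,0,0],[1,0,0,-3.5,0,0,0],[1,2.1,3.15,0,0,0,0],[1,2.1,3.15,0,0,0,0],[1,2.1,3.15,0,0,0,0],[1,2.1,3.15,0,0,0,0]],
])

```text
time_s: 5.95
tcp_pos: [575.9, 194.3, 147.0]
eef_rot: [[-1.0, 0.001, 0.003], [0.001, 1.0, 0.001], [-0.003, 0.001, -1.0]]
contact_force: [0.1, 0.5, -1.6]
grip_width: 59.1
gripper_force: 64.9
```

Emit:
play_rows([
  [[1,2.1,3.15,0,0,0,0],[1,2.1,3.15,0,0,0,0],[1,2.1,3.15,0,0,0,0],[1,2.1,3.15,0,0,0,0],[1,0,0,0,0,0,0],[1,0,0,0,0,0,0],[1,0,0,0,0,0,0]],
])

```text
time_s: 6.53
tcp_pos: [492.5, 319.4, 146.3]
eef_rot: [[-1.0, -0.001, 0.002], [-0.001, 1.0, 0.0], [-0.002, 0.0, -1.0]]
contact_force: [1.2, 0.1, -1.6]
grip_width: 59.0
gripper_force: 65.2
```

```bash
python3 - <<'E'
from w import *
s=st();c=viewer.camera("wrist");cv2.imwrite("pics/w3.png",c["image"])
def loc(x,y,t=(446.7,276,-.027)):
    a=t[2];return t[0]+x*np.cos(a)-y*np.sin(a),t[1]+x*np.sin(a)+y*np.cos(a)
for p in[(-87,-90),(87,-90),(-87,90),(87,90)]: print(p,proj(c,(*loc(*p),18)).round(1))
E
```

```text
t 6.53 tcp [492.5 319.4 146.3] yaw -179.95 tilt [0.0018 0.0002] w 59.0 F [ 1.2  0.1 -1.6] gf 65.2
(-87, -90) [96.1  8.6]
(87, -90) [122.8 241.2]
(-87, 90) [354.7  16.8]
(87, 90) [336.7 246.7]
```

View pics/w3.png

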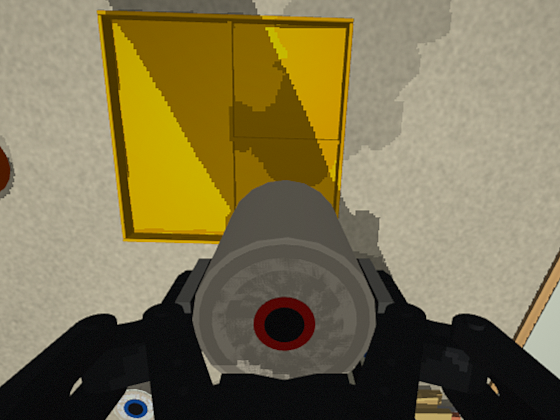

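Emit:
play_rows([
  [[1,-0.15,0,2.5,0,0,0],[1,-0.15,0,2.5,0,0,0],[1,0,0,2.5,0,0,0],[1,0,0,2,0,0,0],[1,0,0,0.8,0,0,0],[1,0,0,0,0,0,0],[1,0,0,0,0,0,0],[1,0,0,0,0,0,0]],
])

```text
time_s: 7.25
tcp_pos: [496.6, 319.4, 43.9]
eef_rot: [[-1.0, 0.001, 0.003], [0.001, 1.0, 0.001], [-0.003, 0.001, -1.0]]
contact_force: [0.7, -0.2, -1.1]
grip_width: 58.9
gripper_force: 65.2
```

```bash
python3 - <<'E'
from w import *
s=st();c=viewer.camera("wrist");H=hsv(c).astype(int)
red=((H[...,0]<6)|(H[...,0]>174))&(H[...,1]>150)
k=hull(comp(red,(284,320),5));m=cv2.moments(k);p=(m["m10"]/m["m00"],m["m01"]/m["m00"]);print(p,at(c,p,80+s["tcp_pos"][2]-34.2))
E
```

```text
t 7.25 tcp [496.6 319.4  43.9] yaw 179.96 tilt [0.0026 0.0013] w 58.9 F [ 0.7 -0.2 -1.1] gf 65.2
(283.94898350594553, 323.35941695435366) [492.2 318.9]
```

Emit:
play_rows([
  [[1,0,0,0.4,0,0,0],[1,0,0,0.15,0,0,0],[1,0,0,0,0,0,0],[1,0,0,0,0,0,0],[1,0,0,0,0,0,0]],
])

```text
time_s: 7.72
tcp_pos: [495.5, 319.5, 37.3]
eef_rot: [[-1.0, -0.0, 0.001], [-0.0, 1.0, 0.001], [-0.001, 0.001, -1.0]]
contact_force: [0.3, 0.1, 0.0]
grip_width: 58.9
gripper_force: 65.3
```

Emit:
play_rows([
  [[1,0,0,0.05,0,0,0],[1,0,0,0,0,0,0],[1,0,0,0,0,0,0]],
])

```text
time_s: 7.97
tcp_pos: [495.4, 319.5, 37.2]
eef_rot: [[-1.0, -0.0, 0.001], [-0.0, 1.0, 0.001], [-0.001, 0.001, -1.0]]
contact_force: [-0.8, 0.9, 5.0]
grip_width: 59.0
gripper_force: 65.3
```

Emit:
play_rows([
  [[1,0,0,0.05,0,0,0],[1,0,0,0,0,0,0],[1,0,0,0,0,0,0]],
])

```text
time_s: 8.22
tcp_pos: [495.5, 319.5, 37.2]
eef_rot: [[-1.0, -0.0, 0.001], [-0.0, 1.0, 0.001], [-0.001, 0.001, -1.0]]
contact_force: [-1.9, -1.8, 8.9]
grip_width: 58.8
gripper_force: 65.7
```

Emit:
play_rows([
  [[0.3,0,0,-0.05,0,0,0],[-0.3,0,0,0,0,0,0],[-0.65,0,0,0,0,0,0],[-0.7,0,0,0,0,0,0],[-0.7,0,0,0,0,0,0],[-0.7,0,0,0,0,0,0],[-0.7,0,0,-0.5,0,0,0],[-0.7,0,0,-1.5,0,0,0]],
])

```text
time_s: 8.88
tcp_pos: [493.0, 318.2, 54.4]
eef_rot: [[-1.0, -0.0, -0.004], [-0.0, 1.0, -0.002], [0.004, -0.002, -1.0]]
contact_force: [0.2, 0.6, -0.3]
grip_width: 72.7
gripper_force: 0.0
```

Emit:
play_rows([
  [[-0.7,0,0,-3,0,0,0],[-0.7,0,0,-3.5,0,0,0],[-0.7,0,0,-3.5,0,0,0],[-0.7,0,-3.5,-1.5,0,0,0],[-0.7,0.5,-3.7,-1,0,0,0],[-0.7,0.5,-3.7,-1,0,0,0],[-0.7,0.5,-3.7,0,0,0,0],[-0.7,0.5,-3.7,0,0,0,0]],
])

```text
time_s: 9.55
tcp_pos: [475.3, 134.9, 192.6]
eef_rot: [[-1.0, -0.001, 0.003], [-0.001, 1.0, 0.0], [-0.003, 0.0, -1.0]]
contact_force: [0.5, -0.5, 0.2]
grip_width: 72.5
gripper_force: 0.0
```

Emit:
play_rows([
  [[-0.7,0.5,-3.7,0,0,0,0],[-0.7,0.5,-3.7,0,0,0,0],[-0.7,0.5,-3.7,0,0,0,0],[-0.7,0.5,-3.7,0,0,0,0],[-0.7,0,-3.7,0,0,0,0],[-0.7,0,0,0,0,0,0],[-0.7,0,0,0,0,0,0]],
])

```text
time_s: 10.13
tcp_pos: [455.1, -50.5, 191.6]
eef_rot: [[-1.0, 0.004, 0.001], [0.004, 1.0, 0.0], [-0.001, 0.0, -1.0]]
contact_force: [0.4, 0.3, 0.6]
grip_width: 72.5
gripper_force: 0.0
```

```bash
python3 - <<'E'
from w import *
s=st();c=viewer.camera("wrist");cv2.imwrite("pics/w4.png",c["image"])
H=hsv(c).astype(int)
red=((H[...,0]<6)|(H[...,0]>174))&(H[...,1]>130)
k=comp(red,proj(c,(473,-54,50)),5);r=cv2.minAreaRect(np.vstack(cv2.findContours(k,0,2)[0]));print(k.sum(),r,[at(c,p,52).tolist() for p in cv2.boxPoints(r)])
E
```

```text
t 10.13 tcp [455.1 -50.5 191.6] yaw 179.76 tilt [0.0006 0.0002] w 72.5 F [0.4 0.3 0.6] gf 0.0
4441 ((281.1731262207031, 205.61248779296875), (39.42580795288086, 152.18954467773438), 11.9761323928833) [[531.8, -85.3], [400.6, -55.6], [407.1, -24.8], [540.2, -50.5]]
```

View pics/w4.png

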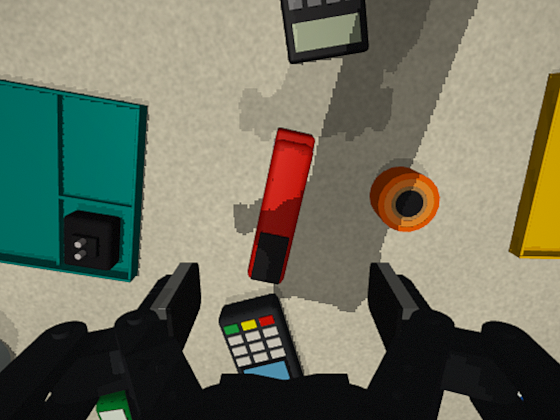

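Emit:
play_rows([
  [[-0.5,-1.5,-0.35,2,0,0,0],[-0.5,0,0,2.5,0,0,0.105],[-0.5,0,0,2.5,0,0,0.102],[-0.5,0,0,3,0,0,0],[-0.5,0,0,0,0,0,0],[-0.5,0,0,0,0,0,0]],
])

```text
time_s: 10.68
tcp_pos: [468.3, -50.5, 90.4]
eef_rot: [[-0.979, 0.203, -0.004], [0.203, 0.979, 0.001], [0.005, 0.001, -1.0]]
contact_force: [0.1, -0.1, 0.9]
grip_width: 64.2
gripper_force: 0.0
```

```bash
python3 - <<'E'
from w import *
s=st();c=viewer.camera("wrist")
H=hsv(c).astype(int)
red=((H[...,0]<6)|(H[...,0]>174))&(H[...,1]>130)
k=comp(red,proj(c,(470,-54,50)),5);r=cv2.minAreaRect(np.vstack(cv2.findContours(k,0,2)[0]));B=np.array([at(c,p,52) for p in cv2.boxPoints(r)]);print(k.sum(),r,B.tolist(),B.mean(0),proj(c,[*s["tcp_pos"][:2],50]))
E
```

```text
t 10.68 tcp [468.3 -50.5  90.4] yaw 168.31 tilt [-0.0044  0.0014] w 64.2 F [ 0.1 -0.1  0.9] gf 0.0
9955 ((280.0, 233.49998474121094), (59.99999237060547, 224.99996948242188), 0.0) [[533.5, -85.6], [401.9, -54.5], [408.1, -24.7], [541.0, -49.2]] [471.125 -53.5  ] [284.29004351 237.6118113 ]
```

Emit:
play_rows([
  [[-0.5,-0.3,-0.25,2,0,0,0],[-0.5,0,0,2.5,0,0,0],[-0.5,0,0,2,0,0,0],[-0.5,0,0,0.5,0,0,0],[-0.5,0,0,0,0,0,0],[1,0,0,0,0,0,0],[1,0,0,0,0,0,0],[1,0,0,0,0,0,0]],
])

```text
time_s: 11.4
tcp_pos: [474.5, -55.6, 23.4]
eef_rot: [[-0.979, 0.205, 0.004], [0.205, 0.979, -0.001], [-0.004, 0.0, -1.0]]
contact_force: [-0.0, 1.5, 1.9]
grip_width: 33.2
gripper_force: 59.9
```

Emit:
play_rows([
  [[1,0,0,0,0,0,0],[1,0,0,0,0,0,0],[1,0,0,0,0,0,0],[1,0,0,0,0,0,0],[1,0,0,0,0,0,0],[1,0,0,0,0,0,0]],
])

```text
time_s: 11.9
tcp_pos: [474.5, -55.6, 23.3]
eef_rot: [[-0.979, 0.205, 0.004], [0.205, 0.979, -0.0], [-0.004, 0.0, -1.0]]
contact_force: [-0.5, 0.0, 6.5]
grip_width: 33.5
gripper_force: 60.4
```

Emit:
play_rows([
  [[1,0,0,-1,0,0,0],[1,0,0,-3,0,0,0],[1,0,0,-3,0,0,0],[1,0,0,-2.5,0,0,-0.089],[1,0,0,-2.5,0,0,-0.089],[1,0.4,3.6,0,0,0,0],[1,0.4,3.6,0,0,0,0],[1,0.4,3.6,0,0,0,0]],
])

```text
time_s: 12.57
tcp_pos: [464.3, 53.7, 142.9]
eef_rot: [[-1.0, 0.031, 0.003], [0.031, 1.0, 0.0], [-0.003, 0.0, -1.0]]
contact_force: [0.7, 0.3, -2.7]
grip_width: 32.9
gripper_force: 60.5
```

Emit:
play_rows([
  [[1,0.4,3.6,0,0,0,0],[1,0.4,3.6,0,0,0,0],[1,0.4,3.6,0,0,0,0],[1,0.4,3.6,0,0,0,0],[1,0.4,3.6,0,0,0,0],[1,0,0,0,0,0,0],[1,0,0,0,0,0,0]],
])

```text
time_s: 13.15
tcp_pos: [448.5, 235.2, 141.8]
eef_rot: [[-1.0, 0.025, 0.001], [0.025, 1.0, 0.0], [-0.001, 0.0, -1.0]]
contact_force: [0.9, 0.2, -2.0]
grip_width: 33.0
gripper_force: 60.8
```

```bash
python3 - <<'E'
from w import *
s=st();c=viewer.camera("wrist");cv2.imwrite("pics/w5.png",c["image"])
H=hsv(c).astype(int)
red=((H[...,0]<6)|(H[...,0]>174))&(H[...,1]>130)
k=comp(red,(280,240),5);r=cv2.minAreaRect(np.vstack(cv2.findContours(k,0,2)[0]));B=np.array([at(c,p,52+s["tcp_pos"][2]-23.3) for p in cv2.boxPoints(r)]);print(k.sum(),r,B.tolist(),B.mean(0))
E
```

```text
t 13.15 tcp [448.5 235.2 141.8] yaw 178.58 tilt [0.0008 0.0001] w 33.0 F [ 0.9  0.2 -2. ] gf 60.8
21071 ((286.0, 242.49996948242188), (91.99998474121094, 260.99993896484375), 0.0) [[478.9, 216.4], [378.2, 222.6], [378.9, 251.7], [479.8, 253.3]] [428.95 236.  ]
```

View pics/w5.png

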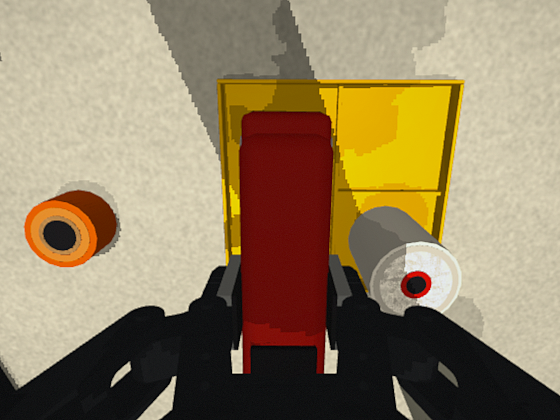

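Emit:
play_rows([
  [[1,-0.1,-0.3,2.5,0,0,0],[1,0,0,3,0,0,0],[1,0,0,2.5,0,0,0],[1,0,0,2,0,0,0],[1,0,0,0.8,0,0,0],[1,0,0,0,0,0,0],[1,0,0,0,0,0,0],[1,0,0,0,0,0,0]],
])

```text
time_s: 13.87
tcp_pos: [451.2, 230.4, 34.8]
eef_rot: [[-1.0, 0.03, 0.002], [0.03, 1.0, 0.001], [-0.002, 0.001, -1.0]]
contact_force: [-0.1, -0.1, -1.4]
grip_width: 33.1
gripper_force: 60.8
```

Emit:
play_rows([
  [[1,0.1,0.2,0.5,0,0,0],[1,0,0,0.25,0,0,0],[1,0,0,0,0,0,0],[1,0,0,0,0,0,0],[1,0,0,0,0,0,0]],
])

```text
time_s: 14.28
tcp_pos: [449.6, 232.9, 26.4]
eef_rot: [[-1.0, 0.028, 0.002], [0.028, 1.0, 0.001], [-0.002, 0.001, -1.0]]
contact_force: [-0.3, 0.2, 1.0]
grip_width: 33.4
gripper_force: 61.1
```

Emit:
play_rows([
  [[1,0,0,0.05,0,0,0],[1,0,0,0,0,0,0],[1,0,0,0,0,0,0]],
])

```text
time_s: 14.53
tcp_pos: [449.6, 232.9, 26.4]
eef_rot: [[-1.0, 0.029, 0.002], [0.029, 1.0, 0.001], [-0.002, 0.001, -1.0]]
contact_force: [-0.2, 0.7, 5.6]
grip_width: 32.9
gripper_force: 61.8
```

Emit:
play_rows([
  [[0.3,0,0,-0.05,0,0,0],[0,0,0,0,0,0,0],[-0.2,0,0,0,0,0,0],[-0.2,0,0,0,0,0,0],[-0.2,0,0,-0.5,0,0,0],[-0.2,0,0,-2,0,0,0],[-0.2,0,0,-3.5,0,0,0],[-0.2,0,0,-4,0,0,0]],
])

```text
time_s: 15.2
tcp_pos: [446.4, 231.5, 125.2]
eef_rot: [[-1.0, 0.029, -0.005], [0.029, 1.0, -0.002], [0.005, -0.002, -1.0]]
contact_force: [1.3, 0.1, -0.5]
grip_width: 51.1
gripper_force: 0.0
```

Emit:
play_rows([
  [[-0.2,0,0,-4,0,0,0],[-0.2,0,0,-3.5,0,0,0],[-0.4,-1.7,-3.5,0,0,0,0],[-0.4,-1.7,-3.5,0,0,0,0],[-0.4,-1.7,-3.5,0,0,0,0],[-0.4,-1.7,-3.5,0,0,0,0],[-0.4,-1.7,-3.5,0,0,0,0],[-0.4,-1.7,-3.5,0,0,0,0]],
])

```text
time_s: 15.87
tcp_pos: [544.9, 17.8, 201.2]
eef_rot: [[-1.0, 0.029, 0.0], [0.029, 1.0, 0.0], [-0.0, 0.0, -1.0]]
contact_force: [0.3, 1.4, 0.5]
grip_width: 59.7
gripper_force: 0.0
```

Emit:
play_rows([
  [[-0.4,-1.7,-3.5,0,0,0,0],[-0.4,-1.7,-3.5,0,0,0,0],[-0.4,-1.7,-3.5,0,0,0,0],[-0.4,-1.7,-3.5,0,0,0,0],[-0.4,-1.7,-3.5,0,0,0,0],[-0.4,-1.7,-3.5,0,0,0,0],[-0.4,0,0,0,0,0,0],[-0.4,0,0,0,0,0,0]],
])

```text
time_s: 16.53
tcp_pos: [640.6, -195.4, 199.7]
eef_rot: [[-0.999, 0.032, -0.001], [0.032, 0.999, 0.001], [0.001, 0.001, -1.0]]
contact_force: [-1.5, 0.2, -0.3]
grip_width: 59.8
gripper_force: 0.0
```

```bash
python3 - <<'E'
from w import *
s=st();c=viewer.camera("wrist");cv2.imwrite("pics/w6.png",c["image"])
H=hsv(c).astype(int)
grn=(abs(H[...,0]-68)<14)&(H[...,1]>90)
k=hull(comp(grn,proj(c,(666,-207,70)),9));print(k.sum(),[(a,*fit([(c,k)],[666,-207,a],50,36,38,84)) for a in(0.2,.5,-.5)])
E
```

```text
t 16.53 tcp [ 640.6 -195.4  199.7] yaw 178.16 tilt [-0.0011  0.0006] w 59.8 F [-1.5  0.2 -0.3] gf 0.0
2958 [(0.2, array([ 6.67407971e+02, -2.05482428e+02,  1.04430678e-01]), np.float64(-0.8710741645076513)), (0.5, array([ 6.67744984e+02, -2.05606310e+02,  1.06017681e-01]), np.float64(-0.8709935450266942)), (-0.5, array([ 6.65260031e+02, -2.05975308e+02,  1.17060337e-01]), np.float64(-0.8706260569007489))]
```

View pics/w6.png

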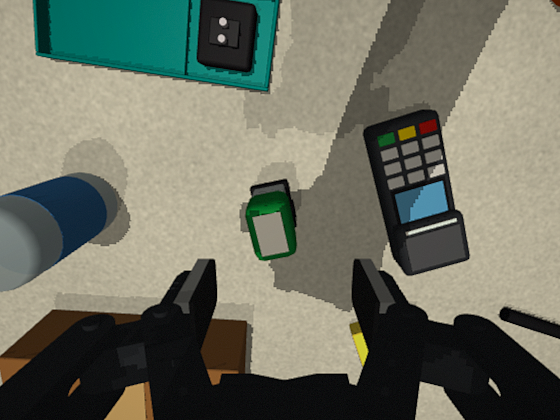

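```bash
python3 - <<'E'
from w import *
c=viewer.camera("wrist");H=hsv(c).astype(int)
m=np.zeros(H.shape[:2],bool);m[205:268,240:300]=True
wh=m&(H[...,1]<60)&(H[...,2]>110)
k=comp(wh,(272,235),3);cn=np.vstack(cv2.findContours(k,0,2)[0])[:,0]
W=np.array([at(c,p,84) for p in cn],np.float32);r=cv2.minAreaRect(W);print(k.sum(),r,cv2.boxPoints(r).round(1).tolist())
for z in(60,80,100):print(z,at(c,(246,320),z),at(c,(50,311),z))
print(proj(c,(667,-205.5,84)))
E
```

```text
1114 ((667.3121337890625, -207.326416015625), (34.16722869873047, 22.20351219177246), 10.366327285766602) [[648.5, -199.5], [652.5, -221.3000030517578], [686.0999755859375, -215.1999969482422], [682.0999755859375, -193.3000030517578]]
60 [ 762.1 -233.4] [ 746.8 -415.8]
80 [ 748.4 -230.5] [ 734.1 -400. ]
100 [ 734.6 -227.6] [ 721.4 -384.2]
[270.51477733 233.99252047]
```

Emit:
play_rows([
  [[-0.4,-2.7,-1.0,0,0,0,0],[-0.4,0,0,1,0,0,-0.107],[-0.4,0,0,1,0,0,-0.107],[-0.4,0,0,2,0,0,0],[-0.4,0,0,2,0,0,0],[-0.4,0,0,0.5,0,0,0],[-0.4,0,0,0,0,0,0],[-0.4,0,0,0,0,0,0]],
])

```text
time_s: 17.3
tcp_pos: [667.1, -202.9, 136.7]
eef_rot: [[-0.983, -0.185, -0.0], [-0.185, 0.983, 0.0], [0.0, 0.0, -1.0]]
contact_force: [-0.5, -0.2, 0.1]
grip_width: 59.9
gripper_force: 0.0
```

```bash
python3 - <<'E'
from w import *
s=st();c=viewer.camera("wrist");H=hsv(c).astype(int)
p=proj(c,(667.3,-206.5,84));u,v=p.astype(int);print(p)
m=np.zeros(H.shape[:2],bool);m[v-60:v+60,u-50:u+50]=True
wh=m&(H[...,1]<60)&(H[...,2]>110)
k=comp(wh,p,3);cn=np.vstack(cv2.findContours(k,0,2)[0])[:,0]
W=np.array([at(c,q,84) for q in cn],np.float32);r=cv2.minAreaRect(W);print(k.sum(),r)
R=np.array(s["eef_rot"]);print(R.T@np.array([r[0][0]-s["tcp_pos"][0],r[0][1]-s["tcp_pos"][1],0]))
cv2.imwrite("pics/w7.png",c["image"])
E
```

```text
t 17.3 tcp [ 667.1 -202.9  136.7] yaw -169.32 tilt [-0.0001  0.0002] w 59.9 F [-0.5 -0.2  0.1] gf 0.0
[278.90762058 229.22869544]
2012 ((667.3719482421875, -207.1165771484375), (33.78691101074219, 22.667964935302734), 10.684913635253906)
[ 4.80398365e-01 -4.18398149e+00 -8.45278389e-04]
```

View pics/w7.png

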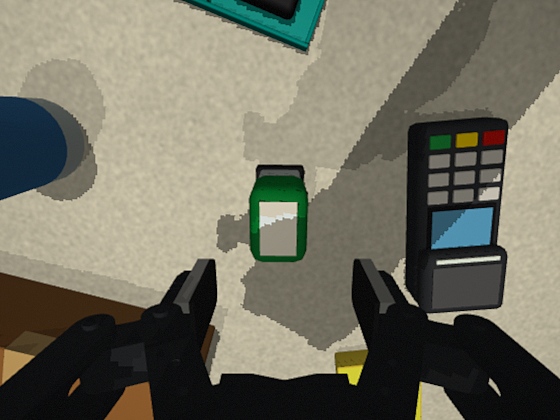

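Emit:
play_rows([
  [[-0.4,0,-0.4,2,0,0,0],[-0.4,0,0,2.5,0,0,0],[-0.4,0,0,2.5,0,0,0],[-0.4,0,0,1.7,0,0,0],[-0.4,0,0,0.5,0,0,0],[-0.4,0,0,0,0,0,0],[1,0,0,0,0,0,0],[1,0,0,0,0,0,0]],
])

```text
time_s: 18.02
tcp_pos: [669.7, -208.4, 46.3]
eef_rot: [[-0.983, -0.184, 0.004], [-0.184, 0.983, -0.001], [-0.003, -0.002, -1.0]]
contact_force: [0.5, -0.5, 0.6]
grip_width: 36.8
gripper_force: 5.5
```

Emit:
play_rows([
  [[1,0,0,0,0,0,0],[1,0,0,0,0,0,0],[1,0,0,0,0,0,0],[1,0,0,0,0,0,0],[1,0,0,0,0,0,0],[1,0,0,0,0,0,0]],
])

```text
time_s: 18.52
tcp_pos: [669.8, -208.5, 46.3]
eef_rot: [[-0.983, -0.184, 0.004], [-0.184, 0.983, -0.001], [-0.004, -0.002, -1.0]]
contact_force: [0.5, 0.8, 5.9]
grip_width: 35.2
gripper_force: 60.3
```

Emit:
play_rows([
  [[1,0,0,-1.5,0,0,0],[1,0,0,-3,0,0,0],[1,0,0,-3,0,0,0],[1,0,0,-3,0,0,0.107],[1,0,0,-2.5,0,0,0.106],[1,1.7,3.3,0,0,0,0],[1,1.7,3.3,0,0,0,0],[1,1.7,3.3,0,0,0,0]],
])

```text
time_s: 19.18
tcp_pos: [620.0, -107.3, 174.8]
eef_rot: [[-1.0, 0.029, 0.002], [0.029, 1.0, -0.0], [-0.002, -0.0, -1.0]]
contact_force: [0.3, 1.1, -0.8]
grip_width: 35.5
gripper_force: 60.3
```

Emit:
play_rows([
  [[1,1.7,3.3,0,0,0,0],[1,1.7,3.3,0,0,0,0],[1,1.7,3.3,0,0,0,0],[1,1.7,3.3,0,0,0,0],[1,1.7,3.3,0,0,0,0],[1,1.7,3.3,0,0,0,0],[1,1.7,3.3,0,0,0,0],[1,1.7,3.3,0,0,0,0]],
])

```text
time_s: 19.85
tcp_pos: [490.1, 161.4, 174.2]
eef_rot: [[-1.0, 0.028, 0.001], [0.028, 1.0, 0.0], [-0.001, 0.0, -1.0]]
contact_force: [-0.1, 1.5, -1.2]
grip_width: 35.4
gripper_force: 60.3
```

Emit:
play_rows([
  [[1,1.7,3.3,0,0,0,0],[1,1.7,3.3,0,0,0,0],[1,1.7,3.3,0,0,0,0],[1,1.7,3.3,0,0,0,0],[1,1.7,3,0,0,0,0],[1,0,0,0,0,0,0],[1,0,0,0,0,0,0]],
])

```text
time_s: 20.43
tcp_pos: [409.8, 325.7, 174.1]
eef_rot: [[-1.0, 0.024, 0.001], [0.024, 1.0, -0.0], [-0.001, -0.0, -1.0]]
contact_force: [0.1, -0.7, -1.8]
grip_width: 35.2
gripper_force: 60.4
```

Emit:
play_rows([
  [[1,0.2,-0.35,2.5,0,0,0],[1,0,0,3,0,0,0],[1,0,0,3,0,0,0],[1,0,0,2.5,0,0,0],[1,0,0,0.8,0,0,0],[1,0,0,0,0,0,0],[1,0,0,0,0,0,0],[1,0,0,0,0,0,0]],
])

```text
time_s: 21.1
tcp_pos: [410.3, 321.4, 57.6]
eef_rot: [[-1.0, 0.029, 0.003], [0.029, 1.0, 0.002], [-0.003, 0.002, -1.0]]
contact_force: [0.4, -0.3, -0.8]
grip_width: 35.5
gripper_force: 60.6
```

```bash
python3 - <<'E'
from w import *
s=st();c=viewer.camera("wrist");cv2.imwrite("pics/w8.png",c["image"])
E
```

```text
t 21.1 tcp [410.3 321.4  57.6] yaw 178.36 tilt [0.0027 0.0015] w 35.5 F [ 0.4 -0.3 -0.8] gf 60.6
```

View pics/w8.png

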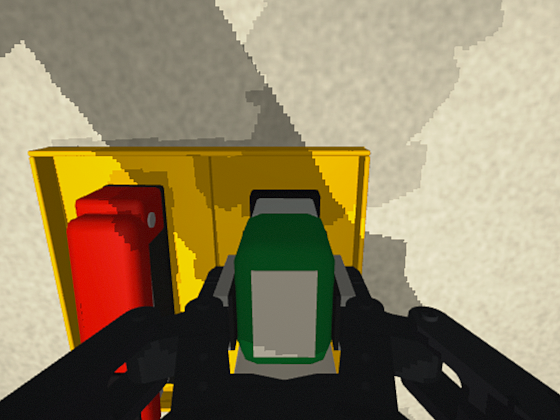

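Emit:
play_rows([
  [[1,0,0,0.5,0,0,0],[1,0,0,0.25,0,0,0],[1,0,0,0,0,0,0],[1,0,0,0,0,0,0],[1,0,0,0,0,0,0]],
])

```text
time_s: 21.57
tcp_pos: [409.8, 321.7, 49.3]
eef_rot: [[-1.0, 0.028, 0.003], [0.028, 1.0, 0.001], [-0.002, 0.001, -1.0]]
contact_force: [0.9, -0.1, 4.7]
grip_width: 35.1
gripper_force: 61.1
```

Emit:
play_rows([
  [[1,0,0,0.05,0,0,0],[1,0,0,0,0,0,0],[1,0,0,0,0,0,0]],
])

```text
time_s: 21.82
tcp_pos: [409.9, 321.7, 49.3]
eef_rot: [[-1.0, 0.028, 0.003], [0.028, 1.0, 0.001], [-0.003, 0.001, -1.0]]
contact_force: [-0.6, -0.9, 9.5]
grip_width: 35.5
gripper_force: 62.0
```

Emit:
play_rows([
  [[0.3,0,0,-0.05,0,0,0],[0,0,0,0,0,0,0],[-0.2,0,0,0,0,0,0],[-0.25,0,0,0,0,0,0],[-0.25,0,0,-0.5,0,0,0],[-0.25,0,0,-2,0,0,0],[-0.25,0,0,-3.5,0,0,0],[-0.25,0,0,-4,0,0,0]],
])

```text
time_s: 22.48
tcp_pos: [406.4, 319.6, 147.4]
eef_rot: [[-1.0, 0.028, -0.005], [0.028, 1.0, -0.003], [0.005, -0.003, -1.0]]
contact_force: [1.1, 1.1, -0.2]
grip_width: 53.3
gripper_force: 0.0
```

Emit:
play_rows([
  [[-0.25,0,0,-4,0,0,0],[-0.25,0,0,-2.5,0,0,0],[-0.9,-1.9,-3.1,0,0,0,0],[-0.9,-1.9,-3.1,0,0,0,0],[-0.9,-1.9,-3.1,0,0,0,0],[-0.9,-1.9,-3.1,0,0,0,0],[-0.9,-1.9,-3.1,0,0,0,0],[-0.9,-1.9,-3.1,0,0,0,0]],
])

```text
time_s: 23.15
tcp_pos: [517.7, 130.3, 213.5]
eef_rot: [[-1.0, 0.028, -0.0], [0.028, 1.0, 0.0], [0.0, 0.0, -1.0]]
contact_force: [0.8, 0.7, -0.6]
grip_width: 81.1
gripper_force: 0.0
```

Emit:
play_rows([
  [[-0.9,-1.9,-3.1,0,0,0,0],[-0.9,-1.9,-3.1,0,0,0,0],[-0.9,-1.9,-3.1,0,0,0,0],[-0.9,-1.9,-3.1,0,0,0,0],[-0.9,-1.9,-3.1,0,0,0,-0.1],[-0.9,-1.9,-3.1,0,0,0,-0.1],[-0.9,0,0,0,0,0,0],[-0.9,0,0,0,0,0,0]],
])

```text
time_s: 23.82
tcp_pos: [629.6, -56.9, 212.4]
eef_rot: [[-0.986, -0.168, -0.001], [-0.168, 0.986, 0.001], [0.001, 0.001, -1.0]]
contact_force: [-0.3, 0.2, -0.2]
grip_width: 81.2
gripper_force: 0.0
```

```bash
python3 - <<'E'
from w import *
s=st();c=viewer.camera("wrist");cv2.imwrite("pics/w9.png",c["image"]);H=hsv(c).astype(int)
print(proj(c,(655,-70,32)))
blu=(abs(H[...,0]-102)<14)&(H[...,1]>70)&(H[...,2]>90)
p=proj(c,(655,-70,32));k=comp(blu,p,5);cn=np.vstack(cv2.findContours(k,0,2)[0])[:,0]
print("disp",k.sum(),cv2.minAreaRect(np.array([at(c,q,32) for q in cn],np.float32)))
k=np.zeros(H.shape[:2],np.uint8);u,v=p.astype(int)
d=(H[...,2]<85);d[290:]=0
k=comp(d,(u,v-60),3);cn=np.vstack(cv2.findContours(k,0,2)[0])[:,0]
print("body",k.sum(),cv2.boundingRect(cn),cv2.minAreaRect(np.array([at(c,q,32) for q in cn],np.float32)))
E
```

```text
t 23.82 tcp [629.6 -56.9 212.4] yaw -170.34 tilt [-0.0011  0.0006] w 81.2 F [-0.3  0.2 -0.2] gf 0.0
[266.6800386  206.21966208]
disp 1264 ((659.6439819335938, -69.41184997558594), (29.17432403564453, 44.6749382019043), 15.539949417114258)
body 6621 (225, 125, 84, 154) ((655.0091552734375, -68.11624145507812), (151.43348693847656, 70.779052734375), 15.294689178466797)
```

View pics/w9.png

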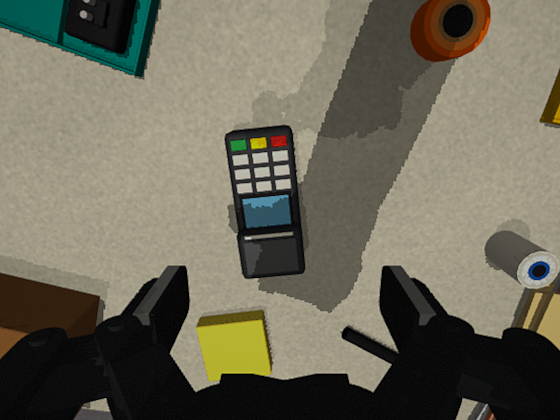

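Emit:
play_rows([
  [[-1,-2.8,-1.6,0,0,0,0],[-1,0,0,2,0,0,-0.1],[-1,0,0,2.5,0,0,0],[-1,0,0,2.5,0,0,0],[-1,0,0,2.5,0,0,0],[-1,0,0,1.5,0,0,0],[-1,0,0,0,0,0,0],[-1,0,0,0,0,0,0]],
])

```text
time_s: 24.53
tcp_pos: [658.0, -64.5, 102.9]
eef_rot: [[-0.963, -0.27, -0.003], [-0.27, 0.963, 0.001], [0.002, 0.002, -1.0]]
contact_force: [-0.1, -0.3, 0.2]
grip_width: 85.1
gripper_force: 0.0
```

```bash
python3 - <<'E'
from w import *
s=st();c=viewer.camera("wrist");cv2.imwrite("pics/w10.png",c["image"]);H=hsv(c).astype(int)
blu=(abs(H[...,0]-102)<14)&(H[...,1]>70)&(H[...,2]>90)
p=proj(c,(659.6,-69.4,32));k=comp(blu,p,5);cn=np.vstack(cv2.findContours(k,0,2)[0])[:,0]
r=cv2.minAreaRect(np.array([at(c,q,32) for q in cn],np.float32));print("disp",k.sum(),r)
R=np.array(s["eef_rot"]);print("tool",R.T@np.array([r[0][0]-s["tcp_pos"][0],r[0][1]-s["tcp_pos"][1],0]),proj(c,[*s["tcp_pos"][:2],32]))
E
```

```text
t 24.53 tcp [658.  -64.5 102.9] yaw -164.33 tilt [-0.0027  0.0009] w 85.1 F [-0.1 -0.3  0.2] gf 0.0
disp 2948 ((659.837646484375, -69.5149154663086), (29.637964248657227, 44.44622802734375), 15.808579444885254)
tool [-0.3788232  -5.29243399 -0.00928873] [284.77830916 220.42428148]
```

View pics/w10.png

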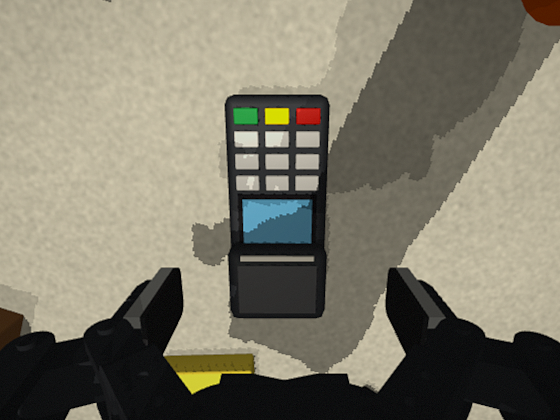

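Emit:
play_rows([
  [[-1,0,-0.5,0,0,0,0],[-1,0,0,2.5,0,0,0],[-1,0,0,2.5,0,0,0],[-1,0,0,2.5,0,0,0],[-1,0,0,1.5,0,0,0],[-1,0,0,0.5,0,0,0],[-1,0,0,0,0,0,0],[-1,0,0,0,0,0,0]],
])

```text
time_s: 25.25
tcp_pos: [662.2, -71.4, 10.0]
eef_rot: [[-0.963, -0.269, 0.002], [-0.269, 0.963, -0.0], [-0.002, -0.001, -1.0]]
contact_force: [0.4, 0.4, 1.3]
grip_width: 85.6
gripper_force: 0.0
```

Emit:
play_rows([
  [[-1,0,0.05,0.5,0,0,0],[-1,0,0,0.2,0,0,0],[-1,0,0,0,0,0,0],[1,0,0,0,0,0,0],[1,0,0,0,0,0,0],[1,0,0,0,0,0,0],[1,0,0,0,0,0,0],[1,0,0,0,0,0,0]],
])

```text
time_s: 25.92
tcp_pos: [661.4, -70.6, 2.0]
eef_rot: [[-0.963, -0.269, 0.001], [-0.269, 0.963, 0.0], [-0.001, -0.0, -1.0]]
contact_force: [-0.8, -0.2, 5.3]
grip_width: 62.9
gripper_force: 68.4
```

Emit:
play_rows([
  [[1,0,0,0,0,0,0],[1,0,0,0,0,0,0],[1,0,0,0,0,0,0],[1,0,0,0,0,0,0]],
])

```text
time_s: 26.25
tcp_pos: [661.3, -70.6, 2.0]
eef_rot: [[-0.963, -0.269, 0.001], [-0.269, 0.963, 0.0], [-0.001, -0.0, -1.0]]
contact_force: [-0.9, 0.7, 6.0]
grip_width: 62.9
gripper_force: 68.5
```

Emit:
play_rows([
  [[1,0,0,-1.5,0,0,0],[1,0,0,-3,0,0,0],[1,0,0,-3,0,0,0],[1,0,0,-3,0,0,0],[1,0,0,-2,0,0,0.114],[1,0,0,-2,0,0,0.114],[1,0,0,0,0,0,0.114],[1,0,0,0,0,0,0.114]],
])

```text
time_s: 26.92
tcp_pos: [661.4, -70.8, 147.3]
eef_rot: [[-0.982, 0.188, 0.002], [0.188, 0.982, -0.001], [-0.002, -0.0, -1.0]]
contact_force: [0.2, 0.5, -2.7]
grip_width: 62.7
gripper_force: 67.7
```

Emit:
play_rows([
  [[1,1.8,-3.25,0,0,0,0],[1,1.8,-3.25,0,0,0,0],[1,1.8,-3.25,0,0,0,0],[1,1.8,-3.25,0,0,0,0],[1,1.8,-3.25,0,0,0,0],[1,1.8,-3.25,0,0,0,0],[1,1.8,-3.25,0,0,0,0],[1,1.8,-3.25,0,0,0,0]],
])

```text
time_s: 27.58
tcp_pos: [469.6, -300.5, 145.2]
eef_rot: [[-0.983, 0.183, -0.002], [0.183, 0.983, 0.001], [0.002, 0.001, -1.0]]
contact_force: [0.6, -0.7, -2.4]
grip_width: 63.1
gripper_force: 67.8
```

Emit:
play_rows([
  [[1,1.6,-3.25,0,0,0,0],[1,0,0,0,0,0,0],[1,0,0,0,0,0,0],[1,0,0,0,0,0,0]],
])

```text
time_s: 27.92
tcp_pos: [449.5, -328.4, 145.5]
eef_rot: [[-0.983, 0.183, -0.001], [0.183, 0.983, 0.002], [0.001, 0.001, -1.0]]
contact_force: [0.6, 0.4, -3.4]
grip_width: 62.9
gripper_force: 67.9
```

```bash
python3 - <<'E'
from w import *
s=st();c=viewer.camera("wrist");cv2.imwrite("pics/w11.png",c["image"])
def loc(x,y,t=(451.8,-291,-.184)):
    a=t[2];return t[0]+x*np.cos(a)-y*np.sin(a),t[1]+x*np.sin(a)+y*np.cos(a)
for p in[(-88,-101),(88,-101),(-88,101),(88,101)]: print(p,proj(c,(*loc(*p),18)).round(1))
E
```

```text
t 27.92 tcp [ 449.5 -328.4  145.5] yaw 169.43 tilt [-0.001   0.0016] w 62.9 F [ 0.6  0.4 -3.4] gf 67.9
(-88, -101) [196.4  74.8]
(88, -101) [211.1 289.6]
(-88, 101) [473.3  74.8]
(88, 101) [441.7 289.4]
```

View pics/w11.png

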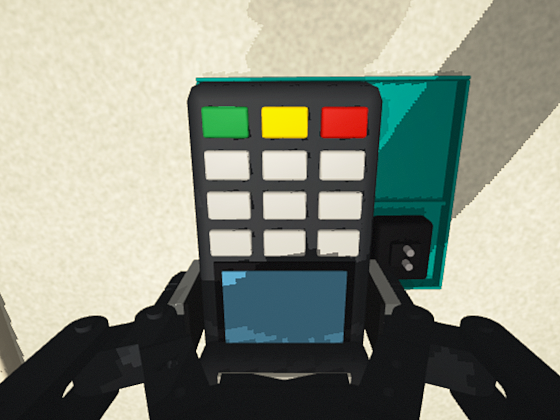

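Emit:
play_rows([
  [[1,-0.1,-0.1,2.5,0,0,0],[1,0,0,3,0,0,0],[1,0,0,3,0,0,0],[1,0,0,2.5,0,0,0],[1,0,0,1.5,0,0,0],[1,0,0,0.5,0,0,0],[1,0,0,0,0,0,0],[1,0,0,0,0,0,0]],
])

```text
time_s: 28.63
tcp_pos: [451.7, -329.6, 16.8]
eef_rot: [[-0.983, 0.181, 0.0], [0.181, 0.983, -0.0], [-0.0, -0.0, -1.0]]
contact_force: [0.3, -0.3, -2.7]
grip_width: 63.3
gripper_force: 67.8
```

Emit:
play_rows([
  [[1,0,0,0.6,0,0,0],[1,0,0,0.35,0,0,0],[1,0,0,0,0,0,0],[1,0,0,0,0,0,0],[1,0,0,0,0,0,0]],
])

```text
time_s: 29.05
tcp_pos: [451.0, -330.3, 7.2]
eef_rot: [[-0.983, 0.183, 0.001], [0.183, 0.983, -0.0], [-0.001, -0.0, -1.0]]
contact_force: [0.5, 0.1, -2.7]
grip_width: 63.2
gripper_force: 67.8
```

Emit:
play_rows([
  [[1,0,0,0.1,0,0,0],[1,0,0,0,0,0,0],[1,0,0,0,0,0,0]],
])

```text
time_s: 29.3
tcp_pos: [450.8, -330.1, 5.8]
eef_rot: [[-0.983, 0.183, 0.0], [0.183, 0.983, 0.0], [-0.0, 0.0, -1.0]]
contact_force: [-0.8, -0.1, -3.7]
grip_width: 63.2
gripper_force: 67.8
```

Emit:
play_rows([
  [[1,0,0,0.06,0,0,0],[1,0,0,0,0,0,0],[1,0,0,0,0,0,0],[1,0,0,0,0,0,0]],
])

```text
time_s: 29.63
tcp_pos: [450.8, -330.0, 5.2]
eef_rot: [[-0.983, 0.183, 0.0], [0.183, 0.983, 0.0], [-0.0, 0.0, -1.0]]
contact_force: [-0.4, -0.0, -1.9]
grip_width: 63.1
gripper_force: 67.8
```

Emit:
play_rows([
  [[1,0,0,0.04,0,0,0],[1,0,0,0,0,0,0],[1,0,0,0,0,0,0]],
])

```text
time_s: 29.88
tcp_pos: [450.9, -330.1, 5.1]
eef_rot: [[-0.983, 0.183, 0.0], [0.183, 0.983, -0.0], [-0.0, 0.0, -1.0]]
contact_force: [-1.5, 0.8, 0.9]
grip_width: 63.2
gripper_force: 68.2
```

Emit:
play_rows([
  [[1,0,0,0.03,0,0,0],[0,0,0,0,0,0,0],[-0.5,0,0,0,0,0,0],[-0.72,0,0,0,0,0,0],[-0.72,0,0,0,0,0,0],[-0.72,0,0,0,0,0,0],[-0.72,0,0,-0.5,0,0,0],[-0.72,0,0,-1.5,0,0,0]],
])

```text
time_s: 30.55
tcp_pos: [449.4, -328.8, 22.9]
eef_rot: [[-0.983, 0.183, -0.003], [0.183, 0.983, 0.003], [0.003, 0.002, -1.0]]
contact_force: [-0.1, -0.9, -0.5]
grip_width: 73.7
gripper_force: 0.0
```

Emit:
play_rows([
  [[-0.72,0,0,-3,0,0,0],[-0.72,0,0,-3.5,0,0,0],[-0.72,0,0,-3.5,0,0,0],[-0.72,0,0,-3.5,0,0,0],[-0.5,0,0,-2,0,0,-0.092],[-0.5,0,0,-2,0,0,-0.092],[-0.5,-1.25,3.4,0,0,0,0],[-0.5,-1.25,3.4,0,0,0,0]],
])

```text
time_s: 31.22
tcp_pos: [477.0, -263.6, 201.8]
eef_rot: [[-1.0, 0.004, 0.004], [0.004, 1.0, -0.003], [-0.004, -0.003, -1.0]]
contact_force: [0.3, 1.2, -0.5]
grip_width: 64.0
gripper_force: 0.0
```

Emit:
play_rows([
  [[-0.5,-1.25,3.4,0,0,0,0],[-0.5,-1.25,3.4,0,0,0,0],[-0.5,-1.25,3.4,0,0,0,0],[-0.5,-1.25,3.4,0,0,0,0],[-0.5,-1.25,3.4,0,0,0,0],[-0.5,-1.25,3.4,0,0,0,0],[-0.5,-1.25,3.4,0,0,0,0],[-0.5,-1.25,3.4,0,0,0,0]],
])

```text
time_s: 31.88
tcp_pos: [576.1, 11.8, 200.0]
eef_rot: [[-1.0, -0.0, 0.001], [-0.0, 1.0, -0.0], [-0.001, -0.0, -1.0]]
contact_force: [1.5, -0.3, 0.6]
grip_width: 63.9
gripper_force: 0.0
```

Emit:
play_rows([
  [[-0.5,-1.25,3.4,0,0,0,0],[-0.5,-1.25,3.4,0,0,0,0],[-0.5,-1.25,3.4,0,0,0,0],[-0.5,-1.25,3.4,0,0,0,0],[-0.5,-1.25,3.4,0,0,0,0],[-0.5,0,0,0,0,0,0],[-0.5,0,0,0,0,0,0]],
])

```text
time_s: 32.47
tcp_pos: [638.3, 181.9, 199.1]
eef_rot: [[-1.0, -0.003, -0.0], [-0.003, 1.0, -0.0], [0.0, -0.0, -1.0]]
contact_force: [-0.4, -0.2, 1.7]
grip_width: 64.2
gripper_force: 0.0
```

```bash
cat > r.py <<'E'
from w import *
s=st();c=viewer.camera("wrist");H=hsv(c).astype(int)
blu=(abs(H[...,0]-112)<14)&(H[...,1]>120)
p=proj(c,(667,194,57));k=hull(comp(blu,p,5));m=cv2.moments(k);q=(m["m10"]/m["m00"],m["m01"]/m["m00"])
P=at(c,q,57);R=np.array(s["eef_rot"]);print(k.sum(),p,q,P,"tool",(R.T@np.array([*(P-s["tcp_pos"][:2]),0])).round(1))
E
python3 r.py
```

```text
t 32.47 tcp [638.3 181.9 199.1] yaw -179.8 tilt [-0.0002 -0.0002] w 64.2 F [-0.4 -0.2  1.7] gf 0.0
372 [298.22503062 224.87511483] (297.77150537634407, 224.93279569892474) [667.1 193.6] tool [-28.8  11.6  -0. ]
```

Emit:
play_rows([
  [[-0.5,-2.9,1.1,0,0,0,0],[-0.5,0,0,2.5,0,0,0],[-0.5,0,0,3,0,0,0],[-0.5,0,0,3,0,0,0],[-0.5,0,0,1,0,0,0],[-0.5,0,0,0,0,0,0],[-0.5,0,0,0,0,0,0]],
])

```text
time_s: 33.1
tcp_pos: [666.9, 189.8, 105.2]
eef_rot: [[-1.0, 0.001, -0.001], [0.001, 1.0, -0.0], [0.001, -0.0, -1.0]]
contact_force: [-0.1, 0.8, 0.5]
grip_width: 63.8
gripper_force: 0.0
```

```bash
python3 r.py
```

```text
t 33.1 tcp [666.9 189.8 105.2] yaw 179.94 tilt [-0.0007 -0.0002] w 63.8 F [-0.1  0.8  0.5] gf 0.0
839 [291.72262239 232.75519474] (291.0476758045292, 232.57091775923718) [666.9 193.6] tool [-0.   3.8 -0. ]
```

Emit:
play_rows([
  [[-0.5,0,0.4,2,0,0,0],[-0.5,0,0,2.5,0,0,0],[-0.5,0,0,2.5,0,0,0],[-0.5,0,0,1,0,0,0],[-0.5,0,0,0.5,0,0,0],[-0.5,0,0,0,0,0,0],[1,0,0,0,0,0,0],[1,0,0,0,0,0,0]],
])

```text
time_s: 33.82
tcp_pos: [669.0, 195.2, 21.9]
eef_rot: [[-1.0, -0.0, 0.004], [-0.0, 1.0, 0.001], [-0.004, 0.001, -1.0]]
contact_force: [-0.1, -0.9, 0.3]
grip_width: 40.9
gripper_force: 0.1
```

Emit:
play_rows([
  [[1,0,0,0,0,0,0],[1,0,0,0,0,0,0],[1,0,0,0,0,0,0],[1,0,0,0,0,0,0],[1,0,0,0,0,0,0],[1,0,0,0,0,0,0]],
])

```text
time_s: 34.32
tcp_pos: [669.3, 195.3, 22.1]
eef_rot: [[-1.0, -0.0, 0.005], [-0.0, 1.0, 0.001], [-0.005, 0.001, -1.0]]
contact_force: [-0.4, -0.3, 6.1]
grip_width: 38.9
gripper_force: 60.5
```

Emit:
play_rows([
  [[1,0,0,-1.5,0,0,0],[1,0,0,-3,0,0,0],[1,0,0,-3.5,0,0,0],[1,0,0,-3.5,0,0,0],[1,0,0,-2.5,0,0,0],[1,2,-3.5,0,0,0,0],[1,2,-3.5,0,0,0,0],[1,2,-3.5,0,0,0,0]],
])

```text
time_s: 34.98
tcp_pos: [607.6, 89.4, 160.8]
eef_rot: [[-1.0, -0.002, 0.003], [-0.002, 1.0, -0.0], [-0.003, -0.0, -1.0]]
contact_force: [1.1, -0.6, -0.5]
grip_width: 38.9
gripper_force: 60.4
```

Emit:
play_rows([
  [[1,2,-3.5,0,0,0,0],[1,2,-3.5,0,0,0,0],[1,2,-3.5,0,0,0,0],[1,2,-3.5,0,0,0,0],[1,2,-3.5,0,0,0,0],[1,2,-3.5,0,0,0,0],[1,2,-3.5,0,0,0,0],[1,2,-3.5,0,0,0,0]],
])

```text
time_s: 35.65
tcp_pos: [446.2, -191.5, 160.1]
eef_rot: [[-1.0, -0.001, 0.001], [-0.001, 1.0, -0.0], [-0.001, -0.0, -1.0]]
contact_force: [-0.5, -0.1, -0.9]
grip_width: 38.5
gripper_force: 60.4
```

Emit:
play_rows([
  [[1,2,-3.5,0,0,0,0],[1,0,0,0,0,0,0],[1,0,0,0,0,0,0],[1,0,0,0,0,0,0]],
])

```text
time_s: 35.98
tcp_pos: [427.4, -225.0, 159.8]
eef_rot: [[-1.0, 0.001, 0.001], [0.001, 1.0, 0.0], [-0.001, 0.0, -1.0]]
contact_force: [0.0, -0.0, -1.1]
grip_width: 38.7
gripper_force: 60.6
```

```bash
python3 - <<'E'
from w import *
s=st();c=viewer.camera("wrist");H=hsv(c).astype(int)
tea=(abs(H[...,0]-86)<10)&(H[...,1]>120)
cv2.imwrite("pics/w12.png",c["image"])
ys,xs=np.nonzero(comp(tea,proj(c,(400,-220,3)),3));print(xs.min(),xs.max(),ys.min(),ys.max())
def loc(x,y,t=(451.8,-291,-.184)):
    a=t[2];return t[0]+x*np.cos(a)-y*np.sin(a),t[1]+x*np.sin(a)+y*np.cos(a)
for p in[(-88,-101),(88,-101),(-88,101),(88,101)]: print(p,proj(c,(*loc(*p),18)).round(1))
i=np.argmax(xs-0.2*ys);print("corner far-right cand",xs[i],ys[i]); 
blu=(abs(H[...,0]-112)<14)&(H[...,1]>120)
k=hull(comp(blu,(284,310),5));m=cv2.moments(k);q=(m["m10"]/m["m00"],m["m01"]/m["m00"]);print(k.sum(),q,at(c,q,57+s["tcp_pos"][2]-22.1))
E
```

```text
t 35.98 tcp [ 427.4 -225.   159.8] yaw 179.96 tilt [0.0007 0.0003] w 38.7 F [ 0.  -0.  -1.1] gf 60.6
89 342 95 300
(-88, -101) [92.6 92.5]
(88, -101) [ 87.7 290.1]
(-88, 101) [345.4 140.6]
(88, 101) [302.4 324.4]
corner far-right cand 342 141
2161 (283.96344285053215, 310.85608514576586) [ 425.5 -225.5]
```

Emit:
play_rows([
  [[1,-0.1,0,2.5,0,0,0],[1,0,0,3,0,0,0],[1,0,0,3,0,0,0],[1,0,0,2.5,0,0,0],[1,0,0,1.3,0,0,0],[1,0,0,0,0,0,0],[1,0,0,0,0,0,0],[1,0,0,0,0,0,0]],
])

```text
time_s: 36.7
tcp_pos: [429.6, -224.8, 37.5]
eef_rot: [[-1.0, -0.002, 0.001], [-0.002, 1.0, -0.001], [-0.001, -0.001, -1.0]]
contact_force: [-0.1, -0.3, 0.1]
grip_width: 38.6
gripper_force: 60.6
```

Emit:
play_rows([
  [[1,0,0,0.7,0,0,0],[1,0,0,0.4,0,0,0],[1,0,0,0,0,0,0],[1,0,0,0,0,0,0],[1,0,0,0,0,0,0]],
])

```text
time_s: 37.12
tcp_pos: [428.4, -225.2, 25.7]
eef_rot: [[-1.0, -0.0, 0.0], [-0.0, 1.0, -0.0], [-0.0, -0.0, -1.0]]
contact_force: [0.8, -0.1, -1.4]
grip_width: 38.9
gripper_force: 60.6
```

Emit:
play_rows([
  [[1,0,0,0.05,0,0,0],[1,0,0,0,0,0,0],[1,0,0,0,0,0,0]],
])

```text
time_s: 37.37
tcp_pos: [428.5, -225.3, 25.2]
eef_rot: [[-1.0, -0.0, 0.0], [-0.0, 1.0, -0.0], [-0.0, -0.0, -1.0]]
contact_force: [0.1, -0.6, -1.0]
grip_width: 39.0
gripper_force: 60.6
```

Emit:
play_rows([
  [[1,0,0,0.05,0,0,0],[1,0,0,0,0,0,0],[1,0,0,0,0,0,0]],
])

```text
time_s: 37.62
tcp_pos: [428.5, -225.3, 25.1]
eef_rot: [[-1.0, -0.0, 0.0], [-0.0, 1.0, -0.0], [-0.0, -0.0, -1.0]]
contact_force: [-1.8, 0.9, 4.9]
grip_width: 38.6
gripper_force: 61.1
```

Contact; release, rise and check the result numerically (the picture allowance is spent).

Emit:
play_rows([
  [[0.2,0,0,-0.03,0,0,0],[0,0,0,0,0,0,0],[-0.25,0,0,0,0,0,0],[-0.25,0,0,0,0,0,0],[-0.25,0,0,0,0,0,0],[-0.25,0,0,-0.5,0,0,0],[-0.25,0,0,-2,0,0,0],[-0.25,0,0,-3.5,0,0,0]],
])

```text
time_s: 38.28
tcp_pos: [425.5, -223.1, 82.6]
eef_rot: [[-1.0, -0.0, -0.006], [-0.0, 1.0, 0.005], [0.006, 0.005, -1.0]]
contact_force: [-0.7, -0.7, 0.0]
grip_width: 53.4
gripper_force: 0.0
```

Emit:
play_rows([
  [[-0.25,0,0,-3.5,0,0,0],[-0.25,0,0,-3.5,0,0,0],[-0.25,0,0,-3.5,0,0,0],[-0.25,0,0,-3.5,0,0,0],[-0.25,-2,2,-2,0,0,0],[-0.25,-2,2,0,0,0,0],[-0.25,0,0,0,0,0,0],[-0.25,0,0,0,0,0,0]],
])

```text
time_s: 38.95
tcp_pos: [469.0, -184.4, 245.2]
eef_rot: [[-1.0, -0.003, 0.001], [-0.003, 1.0, -0.0], [-0.001, -0.001, -1.0]]
contact_force: [1.2, -1.0, -0.0]
grip_width: 53.3
gripper_force: 0.0
```

```bash
python3 - <<'E'
from w import *
st()
T=dict(yellow=(446.7,276,-.027),teal=(451.5,-292.5,-.184))
def inv(P,t):
    a=t[2];d=P-np.array(t[:2]);return np.array([[np.cos(a),np.sin(a)],[-np.sin(a),np.cos(a)]])@d
for n in["scene","side","wrist"]:
    c=viewer.camera(n);print(n)
    for m,z,t in[("till_roll_center",43,"yellow"),("stapler_center",31,"yellow"),("date_stamp_center",45,"yellow"),("card_terminal_center",26,"teal"),("small_roll_center",31.5,"teal"),("label_roll_center",17,None),("pen_mug_center",47,None),("water_bottle_center",100,None)]:
        for r in look_for(c,m)[:1]:
            P=at(c,r["centre"],z);print(" ",m,round(r["confidence"],2),P,t and (t,inv(P,T[t]).round(1)))
# cores seen by the wrist camera: upright small roll has its core top at z=60
H=hsv(c).astype(int);blu=(abs(H[...,0]-112)<10)&(H[...,1]>150)
k=hull(comp(blu,proj(c,(426,-225.5,60)),3));m=cv2.moments(k);q=(m["m10"]/m["m00"],m["m01"]/m["m00"]);print(k.sum(),q,at(c,q,60))
E
```

```text
t 38.95 tcp [ 469.  -184.4  245.2] yaw -179.86 tilt [ 0.0006 -0.0005] w 53.3 F [ 1.2 -1.  -0. ] gf 0.0
scene
  till_roll_center 0.78 [494.4 322.6] ('yellow', array([46.4, 47.9]))
  stapler_center 0.82 [471.3 227.6] ('yellow', array([ 25.9, -47.7]))
  date_stamp_center 0.47 [387.3 320.6] ('yellow', array([-60.6,  43. ]))
  card_terminal_center 0.45 [467.1 266.4] ('teal', array([-86.9, 552.3]))
  small_roll_center 0.63 [ 436.9 -228.7] ('teal', array([-26. ,  60.1]))
  label_roll_center 0.22 [ 414.5 -237.2] None
  pen_mug_center 0.86 [612.7 370.4] None
  water_bottle_center 0.76 [ 668.1 -386.2] None
side
  till_roll_center 0.76 [494.9 325.2] ('yellow', array([46.9, 50.5]))
  stapler_center 0.74 [448.5 240.8] ('yellow', array([  2.7, -35.1]))
  date_stamp_center 0.68 [ 684.8 -389.7] ('yellow', array([ 256., -659.]))
  card_terminal_center 0.86 [ 443.4 -331.5] ('teal', array([ -0.8, -39.8]))
  small_roll_center 0.84 [ 424.7 -226.2] ('teal', array([-38.5,  60.3]))
  label_roll_center 0.78 [473.6  62.3] None
  pen_mug_center 0.97 [622.5 381.8] None
  water_bottle_center 0.96 [ 641.3 -398.3] None
wrist
  till_roll_center 0.29 [ 446.5 -258.7] ('yellow', array([  14.2, -534.5]))
  card_terminal_center 0.85 [ 443.3 -329.5] ('teal', array([ -1.3, -37.9]))
  small_roll_center 0.58 [ 422.9 -229.3] ('teal', array([-39.7,  56.9]))
  label_roll_center 0.93 [470.1  65. ] None
  water_bottle_center 0.64 [ 583.3 -342.8] None
339 (240.60766961651916, 137.5811209439528) [ 426.3 -225.7]
```

```bash
python3 -c "
from workcell import job
print(job.job_done())"
```

```text
the job is handed in; nothing more can be done
None
```

The job is handed in at about 39 s on the robot's clock: the till roll, stapler and date stamp are in the yellow tray and the card terminal and small roll in the teal tray, one to a compartment, in the order asked. The final camera check agreed for all but the stamp, which was last confirmed in a wrist picture just before release.

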